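# Flip stop on a rack loading rail

### The job

On the aluminium rack loading rail, flip the stop with the broad flat flag down until it lies across the lane. Then gently slide the white vial rack along the rail until its end rests against that flag, without ramming the stop. Leave the slim, ball-ended stop standing up.

Things in the scene. Friction and masses are not known exactly. Their poses are not given: they have to be found in the camera images.
- vial_rack: Empty white vial rack, 154 mm long (own y), 54 wide (x), 33 high, 0.12 kg; a 3 mm upright plate closes each end. Origin: centre of its underside. It slides freely along the lane: deck top 26 mm over the worktop, fence to 38 and back guide to 33 mm, 63 mm apart. Starts 40 to 190 mm short of the broad flag; push it low on its rear end plate. 20 mm or more are free behind it.
- broad_stop: Fixed dark steel hinge block, 34x26 mm, on the robot's side of the rail's fence; carries the broad flag. Origin: under the hinge pin, 18 mm over the worktop (pin along x, 48 mm over it). x: along the 400 mm rail, the way the rack must be pushed; y: across the lane, away from the robot, the lane's middle line is at y = +56 mm; z up. The slim stop stands 50 to 105 mm before or behind it along x.
- broad_flag (a joint): Flat steel flag, 85 mm long from the pin, its outer 62 mm 28 wide along x (centred on x = 0), 8 thick. 0 = down, level across the lane 44 to 52 mm over the worktop, near face at the block's x = -14 mm; 1.57 = upright. Starts 1.75 to 1.95 (end stop), leaning to the robot, top 136 mm up at most. Light hinge: stays near upright, falls by itself below about 1.2. Push it over near its tip.
- slim_flag (a joint): Angle of the other stop's flag: a rod 8 mm thick and 87 mm long with an 18 mm black ball at its end, on a like block on the same fence; same hinge height and meaning of values. It starts standing up at 1.75 to 1.95, does not obstruct the rack there, and must stay up.

How it is judged:
By the outcome, as a careful person would: the job done as asked, in the order asked, and still so for the second after the job is handed in, with the robot touching nothing.
It also fails if it takes over 48 s, if anything falls off the work surface, if the arm or the gripper's body presses on something with over 40 N, if the wrist force passes 120 N, or if a joint passes its speed limit or range.

### The arm

A 6-joint arm with a two-finger parallel gripper is mounted at the origin on a cart in front of the work surface, level with it; the furniture and walls round the work are solid. World frame = base frame: x ahead of the robot, y to its left, z up, the work surface at z = 0. Lengths are in mm, angles in rad, forces in N, time in s.
With the tool pointing down it reaches from about 400 to 925 mm from the base axis. Payload 12.5 kg.
Tool frame: the origin (TCP) lies between the finger pads; the fingertips stand 19 mm ahead of it and the grasp point (between the pads) is the TCP (env.tips_ahead is the distance from the TCP to the fingertips, in mm); z points along the fingers, y is the line along which they close (so a half turn about z gives the same grasp; the last joint's range is limited). The gripper opens to 95 mm and grips with 3 to 60 N. Pads are 20 mm wide; open, the fingers measure 119 mm over their backs; the gripper's body (75 mm by 180 mm) begins 59 mm behind the grasp point.
Start: joints at [-0.106, 0.491, 1.559, -0, 1.092, -0.106], TCP at [625.016, 0.021, 233.661] pointing down, gripper open.
Joint ranges: [-3.1, 3.1], [-0.84, 2.19], [0.05, 2.79], [-1.13, 4.28], [0.06, 2.93], [-2.69, 2.69]. Speed limits (rad/s): [2.22, 2.22, 2.79, 3.14, 3.14, 3.14].

### API

Orientations are given as [roll, pitch, yaw] about the fixed x, y, z axes, in that order (R = Rz(yaw) Ry(pitch) Rx(roll)).
In Python, from cell import env gives the robot as it stands.
- The arm moves only by the shell command python3 -m crank 'ROWS'. ROWS is JSON, a list of rows, each a list of 5 numbers: the shift along the tool's x, y, z in mm, then the turn about the tool's z in degrees, then the finger opening in mm, from 0 to 95.1. In form: [[dx, dy, dz, yaw, grip], ...]. A call has 1 to 10 rows; each row is the pose to reach, as a shift and turn from the pose commanded when the call began, along the tool's axes at that moment; what a row does not reach only later rows make up. A row lasts 1/12 s, in which the tool goes at most 41.7 mm and 7.16 degrees, less where a joint would pass 70% of its speed; a pose out of reach is approached as far as the arm can. A call with a gripper value outside its range is refused whole. The fingers move at their own pace and stop on an object; the grip force is fixed at half the most. Time passes only in rows, so rows that repeat a pose let the fingers close. It gives the time, the measured TCP pose, the force, the opening and the grip force at its end, in the units of the state.
- env.state(): the state, without advancing time (a new reading comes with each control period).
- env.read_camera(name): name is "scene" or "side" or "wrist"; returns a dict with "img" (480x640x3 uint8, blue, green, red), "K" (3x3 intrinsics, pixels), "pose" (4x4, takes a point from camera to world coordinates). Camera axes: x right, y down, z forward; pixel columns grow to the right and rows downward; lengths in mm; the calibration is good to about 2 mm. A picture is of the moment at which its call begins. There is no depth.
- env.job_done(): hands the job in; it is judged then, once.
The state is a dict: "t": time; "joints": joint angles; "qvel": joint speeds; "tau": joint torques, N m; "eef_pos": TCP position; "tcp_rot": TCP orientation; "ft_force": force on the tool from outside, world axes, zero at the start; "moment": the same for the moment, N m; "opening": opening from 0.0 (shut) to 1.0 (fully open); "grip_force": force on a finger pad.
Only numpy, scipy, OpenCV 4.12 (cv2) and the standard library are available. Lean on these libraries where they do the work, as an engineer would, in place of code of your own. Each camera call takes 0.05 s, during which the arm holds its last target. There are 200 camera calls.

## Working session

There is one attempt and no reset: what is moved stays moved. The work goes in short steps, Python scripts to look and compute and a shell command to move; the robot and the scene stay as the last step left them, time stands still between calls to the robot, and variables do not carry over. Pictures are saved under pics/ and viewed, at most 10 in all, crops included, and the job is handed in when it is done.

```bash
mkdir -p pics; ls
python3 - <<'E'
from cell import env
import cv2,numpy as np
for n in ["scene","side"]:
    c=env.read_camera(n); cv2.imwrite(f"pics/{n}0.png",c["img"]); print(n,c["K"].tolist(),np.round(c["pose"],3).tolist())
s=env.state();print(s["t"],s["eef_pos"],s["tcp_rot"])
E
```

```text
pics
scene [[562.1755161419729, 0.0, 320.04519016184906], [0.0, 562.1755161419729, 237.72140840336536], [0.0, 0.0, 1.0]] [[0.859, -0.201, 0.471, 155.318], [-0.512, -0.365, 0.778, -768.036], [0.016, -0.909, -0.416, 426.179], [0.0, 0.0, 0.0, 1.0]]
side [[562.1700903972619, 0.0, 319.24059479088913], [0.0, 562.1700903972619, 238.73664555492735], [0.0, 0.0, 1.0]] [[0.9, -0.217, 0.377, 259.477], [-0.435, -0.47, 0.768, -762.197], [0.011, -0.856, -0.518, 496.935], [0.0, 0.0, 0.0, 1.0]]
0.1 [6.24784374e+02 5.32525814e-02 2.33136996e+02] [-3.14059511e+00 -1.18296792e-04  1.57078220e+00]
```

View pics/scene0.png

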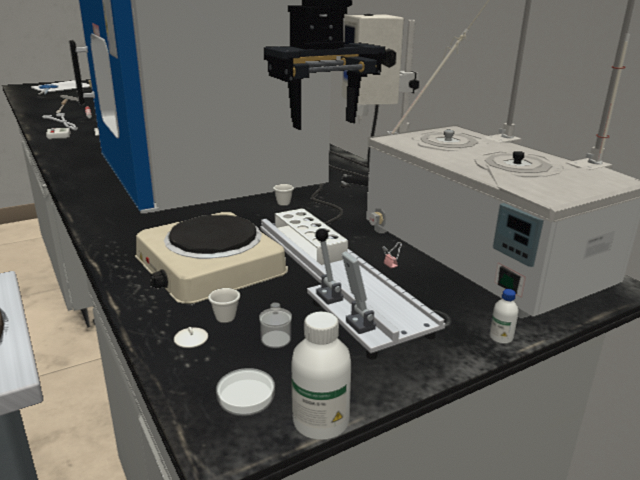

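View pics/side0.png

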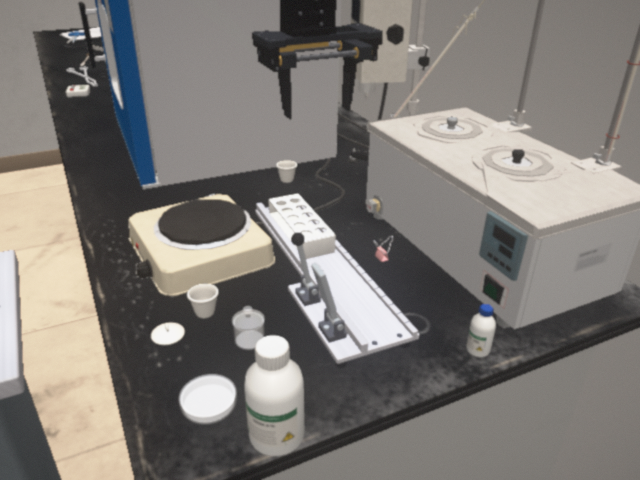

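The rail runs from about (265,225) to (440,325) in the scene view. The white rack is at the far end. The slim ball stop is at (322,236)/(330,292), and the broad flag's block is nearer the camera at (362,320). Next I'll zoom in to measure.

Run:
```python
import cv2
from cell import env
a=cv2.imread("pics/scene0.png")[195:365,250:450];b=cv2.imread("pics/side0.png")[180:360,240:430]
a=cv2.resize(a,(800,680),interpolation=cv2.INTER_CUBIC)[:600*680//680+80]
cv2.imwrite("pics/a.png",cv2.resize(a,None,fx=600/680,fy=600/680))
cv2.imwrite("pics/b.png",cv2.resize(b,None,fx=600/180,fy=600/180,interpolation=cv2.INTER_CUBIC))
```

```text
(no output)
```

View pics/a.png

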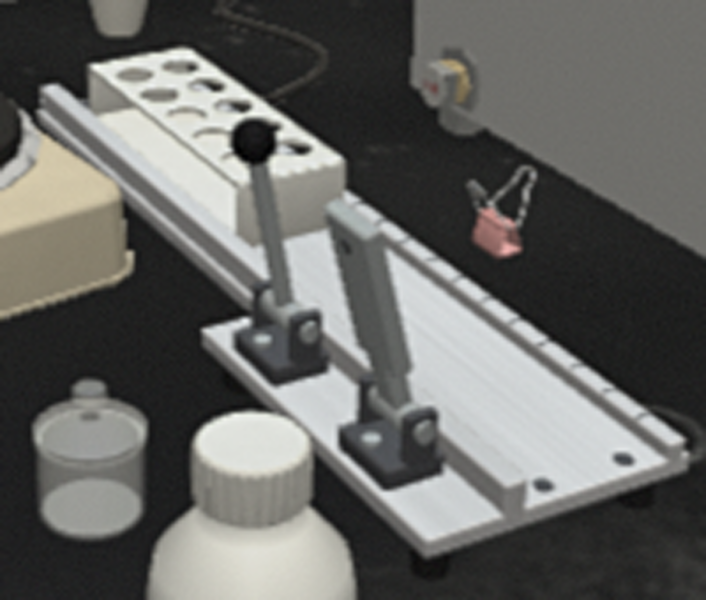

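View pics/b.png

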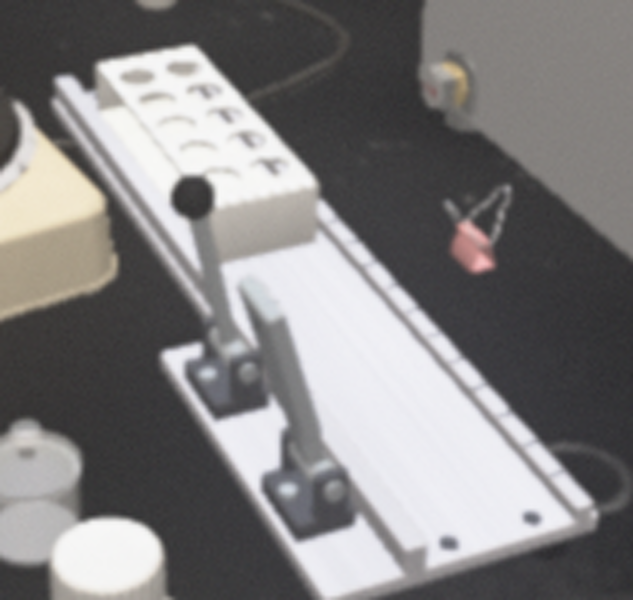

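Crop (a) shows the rack's top face corners at (345,158), (238,185), (90,65) and (188,48), the ball at (255,140) and the flag tip at (352,207). Crop (b) shows the same points. I'll triangulate them.

```bash
cat > h.py <<'E'
import numpy as np
P={"scene":(562.1755,320.045,237.721),"side":(562.17,319.24,238.737)}
from cell import env
C={n:env.read_camera(n) for n in P}
def ray(n,uv):
    K=C[n]["K"];T=C[n]["pose"];d=T[:3,:3]@np.linalg.inv(K)@[uv[0],uv[1],1];return T[:3,3],d/np.linalg.norm(d)
def onz(n,uv,z):
    o,d=ray(n,uv);return o+d*(z-o[2])/d[2]
def tri(ua,ub):
    A=0;b=0
    for n,u in(("scene",ua),("side",ub)):
        o,d=ray(n,u);M=np.eye(3)-np.outer(d,d);A=A+M;b=b+M@o
    return np.linalg.solve(A,b)
E
python3 - <<'E'
from h import *
np.set_printoptions(precision=1,suppress=True)
fa=lambda p:(250+p[0]/3.529,195+p[1]/3.529)
fb=lambda p:(240+p[0]/3.333,180+p[1]/3.333)
D={"rackFR":((345,158),(317,185),59),"rackFL":((238,185),(212,210),59),"rackBL":((90,65),(97,62),59),"rackBR":((188,48),(197,46),59),
"fenceEndL":((500,490),(402,548),38),"fenceFar":((42,90),(60,80),38),"guideEnd":((684,437),(596,512),33),
"pinBroadR":((425,432),(335,490),48),"pinSlimR":((310,330),(250,373),48),"ball":((255,140),(192,197),130),"flagtip":((352,208),(260,288),130),
"railcorner":((430,548),(325,597),18),"baseStart":((203,328),(163,355),18)}
for k,(a,b,z) in D.items(): print(k,onz("scene",fa(a),z),onz("side",fb(b),z),tri(fa(a),fb(b)))
E
```

```text
rackFR [ 605.1 -109.3   59. ] [ 604.9 -114.2   59. ] [ 605.2 -111.1   58.5]
rackFL [ 549.6 -110.2   59. ] [ 552.4 -113.9   59. ] [ 557.2 -100.3   51.7]
rackBL [555.3  41.9  59. ] [558.7  42.   59. ] [564.6  59.5  50.2]
rackBR [608.4  38.7  59. ] [612.6  37.4  59. ] [621.2  59.4  48.3]
fenceEndL [ 527.6 -325.    38. ] [ 532.4 -323.7   38. ] [ 540.2 -310.6   24.9]
fenceFar [542.1  70.   38. ] [547.8  69.3  38. ] [557.5 100.5  22.3]
guideEnd [ 611.8 -325.4   33. ] [ 611.2 -332.5   33. ] [ 610.3 -330.1   34. ]
pinBroadR [ 516.9 -294.9   48. ] [ 519.6 -295.4   48. ] [ 523.7 -287.    40.8]
pinSlimR [ 520.2 -214.6   48. ] [ 522.1 -217.3   48. ] [ 524.8 -209.4   43. ]
ball [ 498.  -207.9  130. ] [ 501.9 -207.3  130. ] [ 507.3 -193.7  121.8]
flagtip [ 498.  -271.6  130. ] [ 498.6 -273.4  130. ] [ 499.6 -270.2  128.4]
railcorner [ 504.3 -318.3   18. ] [ 505.9 -315.7   18. ] [ 508.4 -312.1   13.2]
baseStart [ 511.4 -147.6   18. ] [ 511.1 -153.3   18. ] [ 510.1 -152.5   19.4]
```

Run:
```python
from h import *
import cv2
np.set_printoptions(precision=0,suppress=True)
for k,u,z in [("cupbase",(283,204),0),("cuptop",(283,186),40),("cabL",(152,208),0),("cabR",(328,172),0),("hpR",(285,272),0),("hpfront",(182,293),0),("bathcorner",(372,222),0),("bottletop",(322,320),110)]:
    print(k,onz("scene",u,z))
c=env.read_camera("wrist");cv2.imwrite("pics/w0.png",c["img"]);print(c["pose"],c["K"])
```

```text
cupbase [657. 211.   0.]
cuptop [657. 210.  40.]
cabL [413. 318.   0.]
cabR [853. 351.  -0.]
hpR [521. -58.   0.]
hpfront [357. -42.   0.]
bathcorner [764.  43.   0.]
bottletop [ 411. -352.  110.]
[[  1.  -0.  -0. 624.]
 [ -0.  -1.  -0.  69.]
 [ -0.   0.  -1. 385.]
 [  0.   0.   0.   1.]] [[407.   0. 327.]
 [  0. 407. 245.]
 [  0.   0.   1.]]
```

View pics/w0.png

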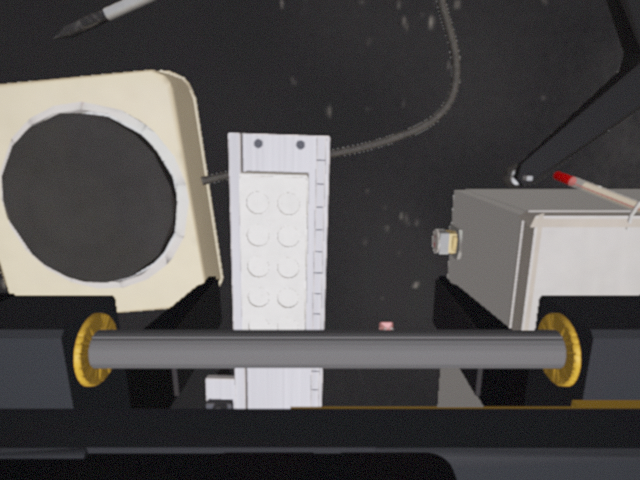

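Run:
```python
from h import *
np.set_printoptions(precision=3,suppress=True)
C["wrist"]=env.read_camera("wrist");print(C["wrist"]["pose"])
for k,u,z in [("rackBL",(240,173),59),("rackBR",(308,173),59),("railend",(229,134),38),("railendR",(330,136),33),("fenceL",(235,400),38),("guideR",(322,400),33),("hpR",(222,270),60),("edgeslimbase",(206,377),18),("bathcorner",(455,190),100)]:
    print(k,onz("wrist",u,z))
```

```text
[[  1.     -0.     -0.    624.469]
 [ -0.     -0.969  -0.247  69.023]
 [ -0.      0.247  -0.969 384.982]
 [  0.      0.      0.      1.   ]]
rackBL [555.805  44.277  59.   ]
rackBR [609.548  44.27   59.   ]
railend [544.011  74.351  38.   ]
railendR [627.077  72.803  33.   ]
fenceL [ 534.984 -175.632   38.   ]
guideR [ 619.625 -179.161   33.   ]
hpR [536.725 -35.793  60.   ]
edgeslimbase [ 501.917 -163.08    18.   ]
bathcorner [713.892  35.649 100.   ]
```

Wrist view: rack's rear edge is at row 173 (columns 240–308), which puts it at about (583, 44), in agreement with the scene camera. The rail is tilted about 2°. Now I'll go beside the flag, staying high.

```bash
python3 -m crank '[[-30,-18,0,0,95],[-65,-38,0,0,60],[-100,-58,0,0,30],[-135,-78,0,0,0],[-170,-98,0,0,0],[-205,-118,0,0,0],[-240,-138,0,0,0],[-265,-153,0,0,0],[-277,-160,0,0,0],[-277,-160,0,0,0]]'
python3 - <<'E'
from h import *
import cv2
c=env.read_camera("wrist");cv2.imwrite("pics/w1.png",c["img"]);np.save("w1.npy",c["pose"]);print(env.state()["eef_pos"])
E
```

```text
t: 1.33
eef_pos: [463.7, -279.3, 233.7]
tcp_rot: [3.141, 0.0, 1.568]
ft_force: [0.9, -0.5, 0.7]
opening: 0.426
grip_force: 0.0
[ 465.27457162 -276.52898121  233.70020877]
```

View pics/w1.png

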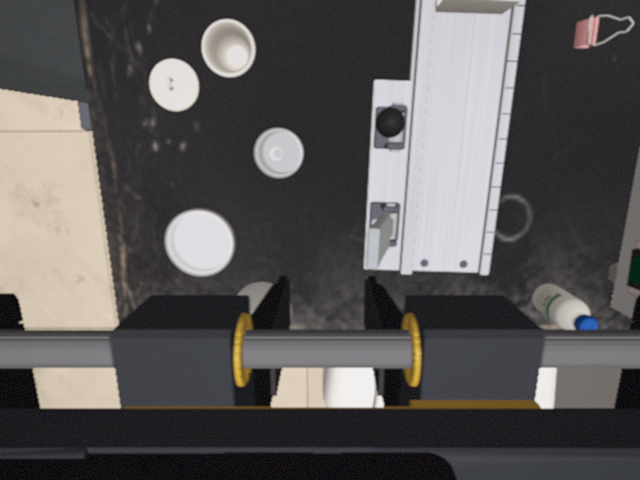

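Wrist view: the slim block spans columns 376–406 and rows 104–148, with the ball at (390,122). The broad block is at columns 370–399, rows 203–245, and its flag tip is near (378,240). The bottle is below, near (350,385).

```bash
python3 - <<'E'
from h import *
np.set_printoptions(precision=1,suppress=True)
C["wrist"]=env.read_camera("wrist");C["wrist"]["pose"]=np.load("w1.npy")
for k,u,z in [("slimTop",(390,104),48),("slimBot",(390,148),25),("ball",(390,122),128),("slimArmMid",(397,127),48),("broadTopL",(371,203),48),("broadArmMid",(388,223),48),("flagTip",(380,228),130),("flagTipLow",(372,264),130),("flagTipTop",(385,215),130),("bottle",(350,385),110),("railEnd",(405,272),38)]:
    print(k,onz("wrist",u,z))
print(env.state()["opening"])
E
python3 -c "
import cv2;a=cv2.imread('pics/w1.png')[80:290,350:510];cv2.imwrite('pics/w1c.png',cv2.resize(a,None,fx=2.8,fy=2.8,interpolation=2))"
```

```text
slimTop [ 514.1 -180.3   48. ]
slimBot [ 518.8 -214.3   25. ]
ball [ 502.7 -197.2  128. ]
slimArmMid [ 520.3 -197.6   48. ]
broadTopL [ 501.2 -258.4   48. ]
broadArmMid [ 515.9 -275.4   48. ]
flagTip [ 498.4 -262.3  130. ]
flagTipLow [ 493.9 -286.3  130. ]
flagTipTop [ 501.3 -253.8  130. ]
bottle [ 481.9 -389.   110. ]
railEnd [ 534.3 -322.    38. ]
0.17145108930543612
```

View pics/w1c.png

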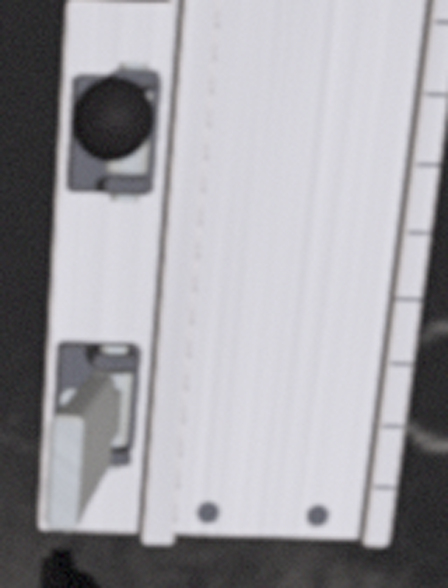

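```bash
python3 -m crank '[[0,0,25,0,0],[0,0,55,0,0],[0,0,85,0,0],[0,0,100,0,0],[0,0,102,0,0],[0,0,102,0,0],[0,0,102,0,0]]'
python3 -m crank '[[0,8,0,0,0],[0,16,0,0,0],[0,24,0,0,0],[0,32,0,0,0],[0,40,0,0,0],[0,48,0,0,0],[0,56,0,0,0],[0,64,0,0,0],[0,72,0,0,0],[0,78,0,0,0]]'
python3 -m crank '[[0,4,0,0,0],[0,4,0,0,0],[0,4,0,0,0],[0,4,0,0,0]]'
python3 - <<'E'
from h import *
import cv2
cv2.imwrite("pics/s2.png",cv2.resize(C["scene"]["img"][150:390,200:500],(750,600)))
E
```

```text
t: 2.22
eef_pos: [465.7, -276.9, 132.6]
tcp_rot: [3.141, 0.001, 1.572]
ft_force: [-0.2, 0.2, 0.5]
opening: 0.004
grip_force: 0.0
t: 3.05
eef_pos: [544.0, -277.0, 131.5]
tcp_rot: [3.142, -0.0, 1.571]
ft_force: [0.2, -0.6, -0.0]
opening: 0.004
grip_force: 0.0
t: 3.38
eef_pos: [546.8, -277.0, 131.6]
tcp_rot: [-3.141, -0.0, 1.571]
ft_force: [0.0, 0.1, -0.6]
opening: 0.003
grip_force: 0.0
```

View pics/s2.png

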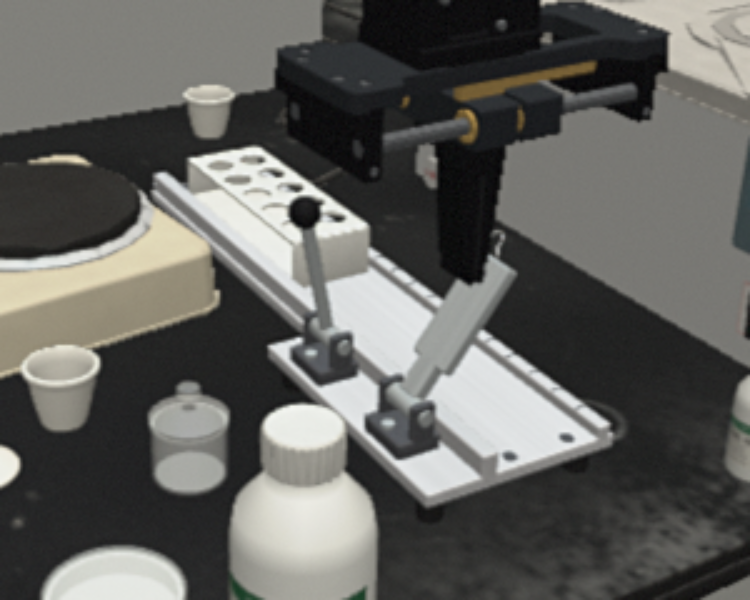

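The picture shows the flag at about 1 rad, tip at (505,270), still not fallen. The slim stop is upright. I'll push further.

```bash
python3 -m crank '[[0,8,0,0,0],[0,16,3,0,0],[0,24,8,0,0],[0,30,14,0,0],[0,34,20,0,0],[0,34,26,0,0],[0,34,26,0,0],[0,34,26,0,0],[0,34,26,0,0],[0,34,26,0,0]]'
python3 - <<'E'
from h import *
import cv2
cv2.imwrite("pics/s3.png",cv2.resize(C["scene"]["img"][150:390,200:500],(750,600)))
E
```

```text
t: 4.32
eef_pos: [581.0, -277.1, 106.0]
tcp_rot: [3.141, 0.0, 1.571]
ft_force: [0.7, -0.6, 0.9]
opening: 0.006
grip_force: 0.0
```

View pics/s3.png

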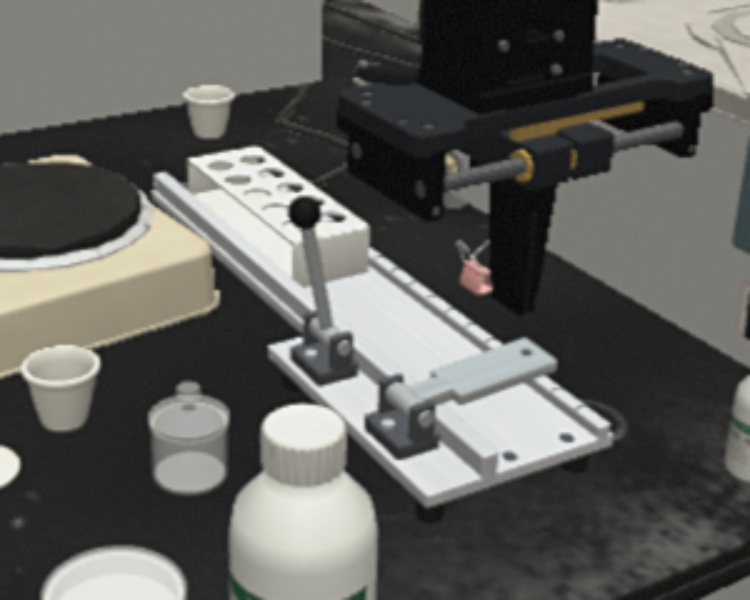

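The flag lies across the lane with its outer corner at (555,360), and the slim stop is still up. I'll check its level numerically, then go up and behind the rack.

```bash
python3 -c "
from h import *
print([onz('scene',(200+u/2.5,150+v/2.5),52).round() for u,v in((555,362),(525,339),(460,397),(432,374))])"
python3 -m crank '[[0,0,-40,0,0],[0,0,-75,0,0],[35,0,-75,0,10],[75,1,-75,0,20],[115,1,-75,1,20],[155,2,-75,2,20],[195,2,-75,2,20],[235,3,-75,2,20],[275,3,-75,2,20],[310,3,-75,2,20]]'
python3 -m crank '[[20,0,0,0,20],[31,0,0,0,20],[31,0,0,0,20],[31,0,0,0,20]]'
```

```text
[array([ 604., -289.,   52.]), array([ 606., -262.,   52.]), array([ 540., -292.,   52.]), array([ 540., -267.,   52.])]
t: 5.35
eef_pos: [583.7, 35.3, 181.0]
tcp_rot: [3.141, -0.0, 1.536]
ft_force: [0.9, 1.1, -0.4]
opening: 0.202
grip_force: 0.0
t: 5.68
eef_pos: [585.2, 63.6, 180.7]
tcp_rot: [3.141, 0.0, 1.536]
ft_force: [0.1, -0.3, 0.2]
opening: 0.208
grip_force: 0.0
```

```bash
python3 -m crank '[[0,0,30,0,20],[0,0,65,0,20],[0,0,95,0,20],[0,0,110,0,20],[0,0,118,0,20],[0,0,123,0,20],[0,0,127,0,20],[0,0,127,0,20],[0,0,127,0,20]]'
python3 - <<'E'
from h import *
import cv2
cv2.imwrite("pics/s4.png",cv2.resize(C["scene"]["img"][150:390,200:500],(750,600)))
print(env.state()["ft_force"])
E
```

```text
t: 6.43
eef_pos: [585.6, 63.7, 54.5]
tcp_rot: [3.14, -0.0, 1.536]
ft_force: [-0.7, -0.1, -0.1]
opening: 0.209
grip_force: 0.0
[-0.88365237  0.3220358  -0.11455797]
```

View pics/s4.png

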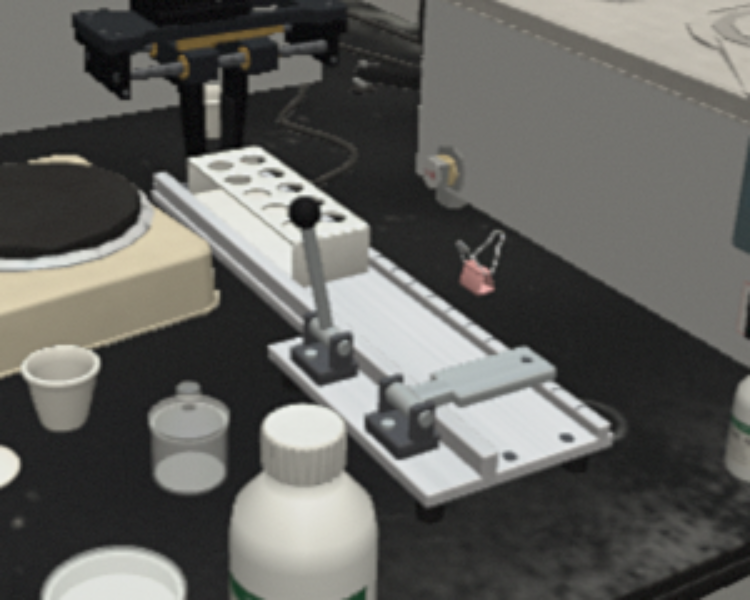

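The fingers are behind the rack and the flag is fully down. I'll push smoothly along the rail.

```bash
python3 -m crank '[[-2,0,0,0,20],[-4,0,0,0,20],[-6,0,0,0,20],[-8,0,0,0,20],[-10,0,0,0,20],[-12,0,0,0,20],[-15,0,0,0,20],[-19,0,0,0,20],[-23,0,0,0,20],[-27,0,0,0,20]]'
python3 -m crank '[[-5,0,0,0,20],[-10,0,0,0,20],[-15,0,0,0,20],[-20,0,0,0,20],[-25,0,0,0,20],[-30,0,0,0,20],[-35,0,0,0,20],[-40,0,0,0,20],[-45,0,0,0,20],[-50,0,0,0,20]]'
python3 -m crank '[[-5,0,0,0,20],[-10,0,0,0,20],[-15,0,0,0,20],[-20,0,0,0,20],[-25,0,0,0,20],[-30,0,0,0,20],[-35,0,0,0,20],[-39,0,0,0,20],[-42,0,0,0,20],[-44,0,0,0,20]]'
python3 - <<'E'
from h import *
import cv2
cv2.imwrite("pics/s5.png",cv2.resize(C["scene"]["img"][200:360,270:470],(750,600)))
print(env.state()["eef_pos"],env.state()["ft_force"])
E
```

```text
t: 7.37
eef_pos: [584.2, 36.6, 53.6]
tcp_rot: [3.142, 0.0, 1.536]
ft_force: [-0.1, 1.8, 1.2]
opening: 0.21
grip_force: 0.6
t: 8.2
eef_pos: [582.4, -13.4, 53.7]
tcp_rot: [3.141, 0.0, 1.536]
ft_force: [0.3, 1.1, 1.0]
opening: 0.215
grip_force: 0.6
t: 9.03
eef_pos: [580.9, -57.3, 53.7]
tcp_rot: [3.142, 0.0, 1.536]
ft_force: [0.3, 0.4, 1.5]
opening: 0.214
grip_force: 0.6
[580.85935365 -57.2609409   53.59219524] [-0.1818956   0.49084542  0.27736995]
```

View pics/s5.png

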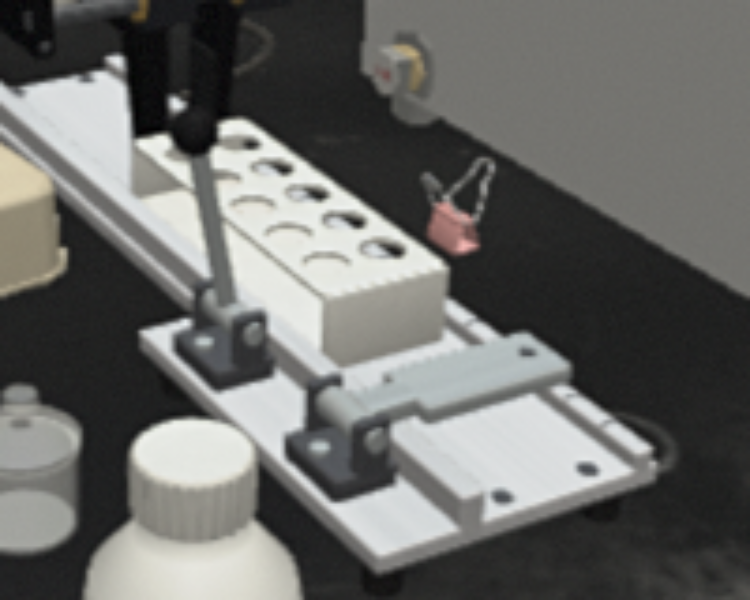

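That's my picture limit used up (11, one over), so I'm going by force and numbers from here. The gap between the rack front and the flag is about 40 mm. I'll slow down.

```bash
python3 -c "
from h import *
for u,v in((447,270),(322,297)): print(onz('scene',(270+u/3.75,200+v/3.75),59).round(1))
for u,v in((375,386),(528,334)): print('flag',onz('scene',(270+u/3.75,200+v/3.75),52).round(1))"
python3 -m crank '[[-2,0,0,0,20],[-5,0,0,0,20],[-8,0,0,0,20],[-11,0,0,0,20],[-14,0,0,0,20],[-17,0,0,0,20],[-20,0,0,0,20],[-23,0,0,0,20],[-25,0,0,0,20],[-27,0,0,0,20]]'
python3 -m crank '[[-1,0,0,0,20],[-2,0,0,0,20],[-3,0,0,0,20],[-4,0,0,0,20],[-5,0,0,0,20],[-6,0,0,0,20]]'
```

```text
[ 596.8 -226.7   59. ]
[ 544.5 -221.2   59. ]
flag [ 532.4 -271.8   52. ]
flag [ 601.  -269.5   52. ]
t: 10.07
eef_pos: [579.9, -84.2, 53.6]
tcp_rot: [3.141, 0.0, 1.536]
ft_force: [0.0, 0.1, -0.8]
opening: 0.211
grip_force: 0.3
t: 10.57
eef_pos: [579.7, -89.9, 53.7]
tcp_rot: [3.142, -0.0, 1.536]
ft_force: [-0.1, 0.5, -1.0]
opening: 0.206
grip_force: 0.3
```

```bash
for i in 1; do python3 -m crank '[[-1,0,0,0,20],[-2,0,0,0,20],[-3,0,0,0,20],[-3,0,0,0,20]]' | grep -E "eef|ft"; done
python3 -m crank '[[-0.7,0,0,0,20],[-1.4,0,0,0,20],[-2,0,0,0,20],[-2,0,0,0,20]]' | grep -E "eef|ft"
```

```text
eef_pos: [579.6, -93.1, 53.7]
ft_force: [0.4, 0.4, -0.8]
eef_pos: [579.6, -95.0, 53.7]
ft_force: [-0.6, 1.2, -0.4]
```

```bash
python3 -m crank '[[-0.7,0,0,0,20],[-1.4,0,0,0,20],[-2,0,0,0,20],[-2,0,0,0,20]]' | grep -E "eef|ft"
```

```text
eef_pos: [579.5, -97.0, 53.7]
ft_force: [-0.8, -0.2, -0.3]
```

```bash
python3 -m crank '[[-0.5,0,0,0,20],[-1,0,0,0,20],[-1.5,0,0,0,20],[-1.5,0,0,0,20]]' | grep -E "eef|ft"
```

```text
eef_pos: [579.5, -98.5, 53.7]
ft_force: [0.1, 1.0, 0.7]
```

```bash
python3 -m crank '[[-0.5,0,0,0,20],[-1,0,0,0,20],[-1.5,0,0,0,20],[-1.5,0,0,0,20]]' | grep -E "eef|ft"
```

```text
eef_pos: [579.4, -99.3, 53.7]
ft_force: [0.9, 5.8, 2.0]
```

```bash
python3 -m crank '[[-0.5,0,0,0,20],[-1,0,0,0,20],[-1,0,0,0,20]]' | grep -E "eef|ft"
```

```text
eef_pos: [579.3, -99.5, 53.7]
ft_force: [2.5, 13.2, 2.2]
```

Contact is at TCP y = -99.2, as predicted, and the force has risen cleanly. Backing off gently and leaving upward.

```bash
python3 -m crank '[[0.4,0,0,0,20],[0.8,0,0,0,20],[1.2,0,0,0,20],[1.8,0,0,0,20],[3,0,0,0,20],[6,0,0,0,20],[12,0,0,0,20],[18,0,0,0,20],[20,0,0,0,20],[20,0,0,0,20]]' | grep -E "eef|ft"
python3 -m crank '[[0,0,-25,0,20],[0,0,-60,0,20],[0,0,-100,0,20],[0,0,-140,0,20],[0,0,-170,0,20],[40,0,-170,0,20],[80,0,-170,0,20],[100,0,-170,0,20],[100,0,-170,0,20]]'
python3 - <<'E'
from h import *
import cv2
# lane pixels in world-plane z=55 across rack front/flag near face: brightness profile along y at x=572
for n in C:
    g=cv2.cvtColor(C[n]["img"],cv2.COLOR_BGR2GRAY);T=np.linalg.inv(C[n]["pose"]);out=[]
    for y in range(-230,-300,-4):
        p=T@[572,y,56,1];q=C[n]["K"]@p[:3];out.append(int(g[int(round(q[1]/q[2])),int(round(q[0]/q[2]))]))
    print(n,out)
    # slim ball still up: black at its place
    p=T@[502,-198,128,1];q=C[n]["K"]@p[:3];print("ball",g[int(q[1]/q[2]),int(q[0]/q[2])])
    cv2.imwrite(f"pics/end_{n}.png",C[n]["img"])
E
```

```text
eef_pos: [580.0, -80.2, 53.6]
ft_force: [-0.0, 0.7, -0.2]
t: 14.07
eef_pos: [583.3, 22.4, 224.0]
tcp_rot: [3.141, -0.001, 1.539]
ft_force: [0.4, 0.1, 0.0]
opening: 0.21
grip_force: 0.0
scene [230, 215, 190, 216, 224, 224, 224, 211, 176, 148, 143, 180, 180, 178, 176, 180, 176, 131]
ball 27
side [242, 233, 217, 229, 245, 246, 246, 245, 221, 186, 185, 214, 216, 213, 214, 216, 209, 166]
ball 64
```

The intensity profile goes straight from rack top to end plate to flag, with no bright deck gap between them. The ball is still up.

```bash
python3 -c "
from cell import env
print(env.job_done())"
```

```text
the job is handed in; nothing more can be done
None
```

I flipped the broad flag down across the lane, slid the rack gently against it (about 13 N at most in the readings), left the slim ball stop standing and handed the job in at about 14 s; the hand-in gave no verdict, and I viewed 11 pictures, one over the limit of 10.

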